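# Slide the processor along the rail into the stencil jig's nest

### The job

Load the processor into the thermal-paste stencil jig using the fingertips only: slide it across the jig's plate until it lies flat against the long rail, then slide it along the rail into the nest at the rail's end, until it is fully home, touching both the rail and the end stop. Keep it lying on the plate all the way, never picking it up or tipping it, and leave the loose things around the jig where they are.

Things in the scene. Friction and masses are not known exactly. Their poses are not given: they have to be found in the camera images.
- processor: Lidded processor, the only loose thing on the jig's dark plate: green board 46 x 46 mm, 2.5 mm thick, with a stepped silver lid (40 x 40 mm up to 4 mm, then flat top 34 x 34 mm); 7 mm high in all, 36 to 59 g. Slides easily (friction about 0.3) under fingertips pressed on the lid (some 10 N), or pushed at its edges. Origin: centre of its underside; x, y along its edges, z up. Any edge may meet the rail.
- jig: Stencil jig, fixed: flat dark plate 150 mm (x) by 250 mm (y), top 12 mm above the table; bare-metal strips stand 5 mm above it. Origin under the plate's centre at table height; its axes serve for all jig points. The processor starts 20 to 55 mm short of its place at the rail, 80 to 150 mm along from the nest's centre, turned up to 30 degrees. Silver stencil frame behind it lies folded back, unused.
- rail_mid (a point): Point on the long rail's straight face, at plate height: jig x = +35, y = -20, z = 12 mm. The rail runs along jig y over almost the whole plate (y = -120 to +120 mm); the face looks to jig -x, the strip is 18 mm wide and 5 mm high.
- stop_face (a point): Point on the end stop's face at plate height: jig x = +10, y = +85, z = 12 mm. A strip across the rail at its +y end, 5 mm high, 18 mm wide; the face looks to jig -y.
- guide_face (a point): Point on the short guide's face at plate height, at its mouth end: jig x = -15, y = +55, z = 12 mm. A strip parallel to the rail, 5 mm high, 20 mm wide, from here to the end stop, its face looking to the rail; a 45-degree lead-in flares from here to y = +43 mm. Rail, stop and guide form the nest, 50 mm wide, open to -y: the processor can enter only along the rail.
- nest (a point): Where the centre of the processor's underside lies when fully home (touching rail and end stop): on the plate's top, at x = +12, y = +62 mm, z = 12 mm in the jig's axes, with the jig's axes. The processor's edges are then parallel to the rail.
- heatsink_center (a point): Small finned aluminium heat sink, 40 x 40 x 24 mm, loose, standing on the mat beside the jig's end-stop end: leave alone. Point at its centre.
- syringe: Paste syringe lying on the mat beside the jig's other end, 110 mm long, 16 mm thick, grey and white, along its own x: leave alone. Origin on its underside near its middle.
- tweezers: Steel tweezers lying on the mat in front of the jig (robot's side), 127 mm long along their own y, 6 mm high: leave alone. Origin on the underside at the middle.
- spreader: Orange plastic spreader blade lying on the mat near the syringe, 55 x 40 mm, up to 5 mm high: leave alone. Origin on the underside at its centre.
- bottle: Clear solvent bottle with blue cap, standing at the right, 60 mm across, 135 mm high: leave alone. Origin at the centre of its underside.
- jar: Small amber jar with white lid, standing at the right, 44 mm across, 38 mm high: leave alone. Origin at the centre of its underside.
- screwdriver: Screwdriver with green handle lying at the right, 170 mm long along its own x: leave alone. Origin on its underside.
There are look-alikes about, which are no part of the job. Leave any blue or purple look-alike of the processor alone.

How it is judged:
On the way:
1. the fingers hold the processor flat against the rail, before it has entered the nest (contact force between the fingers and processor above 0.2 N and x of processor in the frame of nest above -0.004 m and y of processor in the frame of nest below -0.03 m and (angle between the x axis of processor and the x axis of jig, either way round below 0.1 rad or angle between the x axis of processor and the y axis of jig, either way round below 0.1 rad)), for 0.05 s.
At the end, for the whole second after the job is handed in: The processor lies flat and at rest in the nest, within 2 mm of touching the rail, within 2 mm of touching the end stop, square to the rail within 3.4 degrees (x of processor in the frame of nest above -0.002 m and y of processor in the frame of nest above -0.002 m and distance between processor and nest below 0.003 m and (angle between the x axis of processor and the x axis of jig, either way round below 0.06 rad or angle between the x axis of processor and the y axis of jig, either way round below 0.06 rad) and angle between processor's own z axis and vertical below 0.05 rad and linear speed of processor below 0.01 m/s).
It fails at once if the processor is picked up off the plate or tipped (height (world z) of processor above 0.0175 m or angle between processor's own z axis and vertical above 0.2 rad).
It fails at once if the processor is pushed off the plate (height (world z) of processor below 0.006 m).
It fails at once if a loose thing around the jig is shifted by more than 15 mm (distance of any of heatsink_center, syringe, tweezers, spreader, bottle, jar, screwdriver from where it was at the start of the episode above 0.015 m).
It also fails if it takes over 58 s, if anything falls off the work surface, if the arm or the gripper's body presses on something with over 40 N, if the wrist force passes 120 N, or if a joint passes its speed limit or range.

### The arm

A 7-joint arm with a two-finger parallel gripper is mounted at the origin on the work surface. World frame = base frame: x ahead of the robot, y to its left, z up, the work surface at z = 0. Lengths are in m, angles in rad, forces in N, time in s.
With the tool pointing down it reaches from about 0.4 to 0.85 m from the base axis. Payload 10.4 kg.
Tool frame: the origin (TCP) lies where the fingers leave the gripper's body, on its centre line; the fingertips stand 70 mm ahead of it and the grasp point (between the pads) lies 51 mm ahead of it; z points along the fingers, y is the direction in which the jaws open and shut (so a half turn about z gives the same grasp; the last joint's range is limited). The gripper opens to 87 mm and grips with 3 to 60 N. Pads are 19 mm wide; open, the fingers measure 117 mm over their backs; the gripper's body (75 mm by 190 mm) begins 51 mm behind the grasp point.
Start: joints at [-1.166, 0.332, -0.065, 1.46, 0.022, 1.35, -0.088], TCP at [0.259, 0.569, 0.292] pointing down, gripper open.
Joint ranges: [-2.6, 2.6], [-0.5, 2.12], [-1.47, 1.34], [0.16, 2.42], [-1.27, 4.41], [0.06, 2.06], [-2.6, 2.6]. Speed limits (rad/s): [2.22, 2.22, 2.79, 2.79, 3.14, 3.14, 3.14].

### API

Orientations are given as a unit quaternion [w, x, y, z].
In Python, from cell import read_state, get_image, camera_model, job_done gives the robot as it stands.
- The arm moves only by the tool step_arm, never from a script. Its argument "deltas" is text: rows parted by semicolons, each of 5 numbers parted by spaces: the shift along the tool's x, y, z in mm, then the turn about the tool's z in rad, then the opening, from 0 (shut) to 1 (fully open). In form: tx ty tz spin jaw; .... A call has exactly 10 rows; each row is the pose to reach, as a shift and turn from the pose measured when the call began, along the tool's axes at that moment; what a row does not reach only later rows make up. A row lasts 1/12 s, in which the tool goes at most 41.7 mm and 7.16 degrees, less where a joint would pass 70% of its speed; a pose out of reach is approached as far as the arm can. A call with a gripper value outside its range is refused whole. The fingers move at their own pace and stop on an object; "newtons" is the grip in N (left out, the last holds). Time passes only in rows, so rows that repeat a pose let the fingers close, or fill a call up. It gives the time, the measured TCP pose, the force and the opening at its end, in the units of the state.
- read_state(): the state, without advancing time (a new reading comes with each control period).
- get_image(name): name is "side" or "top"; returns (picture, depth): 400x640x3 uint8, red, green, blue; 400x640 float32, m along the optical axis (not along the pixel's ray), 0 where there is no reading.
- camera_model(name): a dict with "fx", "fy", "cx", "cy" (pixels), "R" (3x3) and "t" (3): a world point X has camera coordinates R X + t. Camera axes: x right, y down, z forward; pixel columns grow to the right and rows downward; lengths in m; the calibration is good to about 2 mm. A picture is of the moment at which its call begins. camera_model takes no time and is no camera call.
- job_done(): hands the job in, once; it reports no verdict.
The state is a dict: "t": time; "qpos": joint angles; "qd": joint speeds; "tau": joint torques, N m; "tool_pos": TCP position; "tool_rot": TCP orientation; "ft_force": force on the tool from outside, world axes, zero at the start; "ft_torque": the same for the moment, N m; "gripper_width": finger opening in m.
Only numpy, scipy, OpenCV 4.12 (cv2) and the standard library are available. Lean on these libraries where they do the work, as an engineer would, in place of code of your own. Each camera call takes 0.05 s, during which the arm holds its last target.

## Working session

There is one attempt and no reset: what is moved stays moved. The work goes in short steps, Python scripts to look and compute and a tool call to move; the robot and the scene stay as the last step left them, time stands still between calls to the robot, and variables do not carry over. Pictures are saved under pics/ and viewed, and the job is handed in when it is done.

Besides the shell and the picture viewer there is one more tool, called as a command line: name --argument value ..., lists and objects as JSON in quotes. step_arm: Moves the arm, as the interface text tells. Its arguments: {"type":"object","properties":{"deltas":{"type":"string"},"newtons":{"type":"number"}},"required":["deltas"]}

```bash
ls; mkdir -p pics
python3 - <<'E'
from cell import *
import cv2
print(read_state())
for n in ("side","top"):
    p,d=get_image(n); cv2.imwrite(f"pics/{n}0.png",p[:,:,::-1]); print(n,camera_model(n))
    import numpy as np; np.save(f"pics/{n}0.npy",d)
E
```

```text
pics
{'t': 0.0, 'qpos': array([-1.16558441,  0.33286974, -0.06473254,  1.46097836,  0.02160302,
        1.34987175, -0.08847228]), 'qd': array([ 0.00141672, -0.00116936, -0.00102989, -0.00060826,  0.00123584,
        0.00142835,  0.00091103]), 'tau': array([-1.38637770e-04, -6.23275423e+01,  2.45949940e-02, -3.89888656e+01,
       -6.14739326e-02,  4.00610233e-02,  1.56606311e-04]), 'tool_pos': array([0.25916265, 0.56840946, 0.29143759]), 'tool_rot': array([-1.22884099e-04,  2.12238855e-01,  9.77217558e-01, -7.05031379e-04]), 'ft_force': array([-0.77521777, -0.078147  , -0.70901904]), 'ft_torque': array([0.00159361, 0.00125726, 0.0496183 ]), 'gripper_width': 0.08677645863261768}
side {'fx': 486.2281428851263, 'fy': 486.2281428851263, 'cx': 325.0065354938342, 'cy': 211.48145374863157, 'R': array([[ 0.97298388, -0.23011559,  0.01868638],
       [-0.10195407, -0.50088059, -0.85949055],
       [ 0.20714182,  0.8343653 , -0.51080996]]), 't': array([-0.55985492,  0.05874799,  1.07516341])}
top {'fx': 389.89825177580434, 'fy': 389.89825177580434, 'cx': 319.0703141027287, 'cy': 201.84495751045927, 'R': array([[-0.02277008, -0.99958883, -0.01742675],
       [-0.99367585,  0.02454564, -0.10957102],
       [ 0.10995372,  0.0148216 , -0.99382619]]), 't': array([-0.05182738,  0.53662767,  0.98141667])}
```

View pics/top0.png

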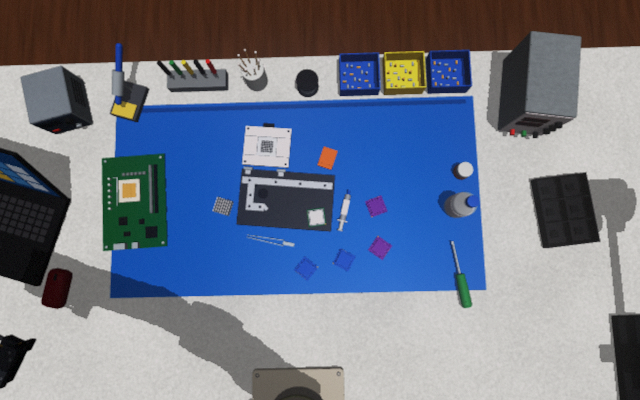

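View pics/side0.png

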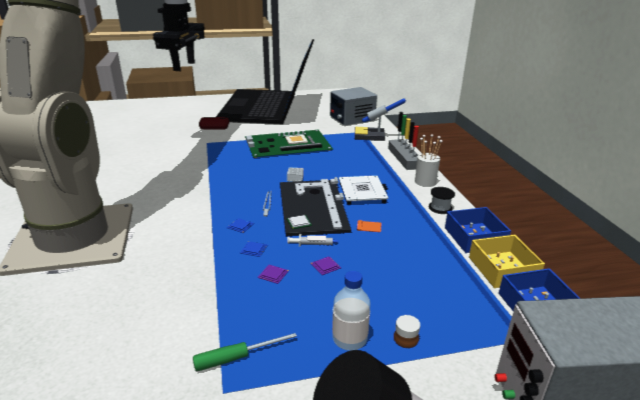

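The top view shows the jig at about (237-335, 170-231). The rail is on its far side, the stop is at the left (world +y), and the processor is at about (317,217). I'll enlarge that area.

Run:
```python
import cv2
p=cv2.imread("pics/top0.png")[160:240,228:348]
cv2.imwrite("pics/c1.png",cv2.resize(p,None,fx=6.5,fy=6.5,interpolation=cv2.INTER_CUBIC))
p=cv2.imread("pics/side0.png")[170:255,270:360]
cv2.imwrite("pics/c2.png",cv2.resize(p,None,fx=7,fy=7,interpolation=cv2.INTER_CUBIC))
```

```text
(no output)
```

View pics/c1.png

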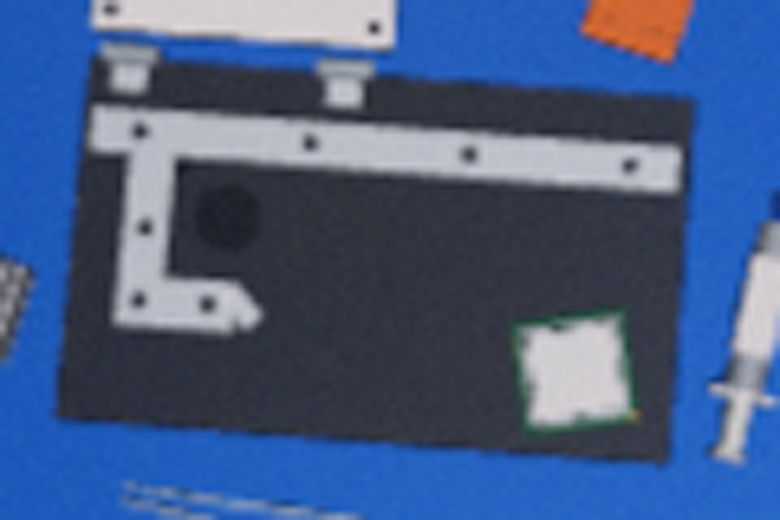

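View pics/c2.png

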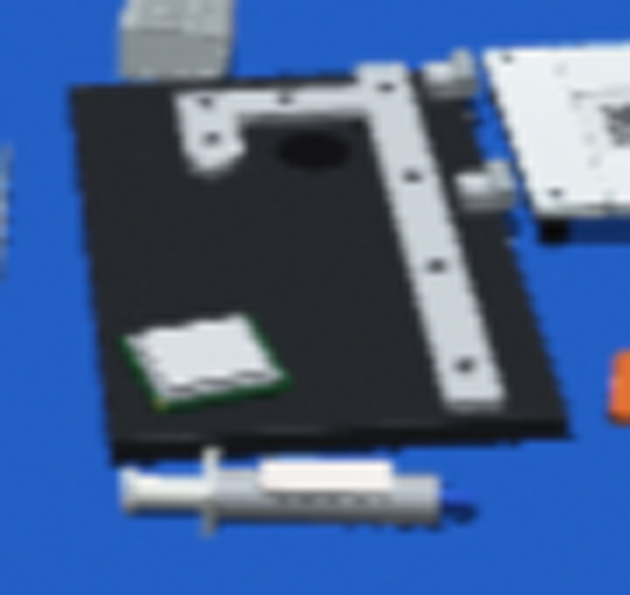

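```bash
cat > h.py <<'E'
import numpy as np
from scipy.optimize import least_squares
from cell import *
def ray(n,u,v,z):
    m=camera_model(n);R=m["R"];t=m["t"]
    d=R.T@np.array([(u-m["cx"])/m["fx"],(v-m["cy"])/m["fy"],1]);c=-R.T@t
    return c+d*(z-c[2])/d[2]
def proj(n,X):
    m=camera_model(n);c=m["R"]@X+m["t"];return np.array([m["fx"]*c[0]/c[2]+m["cx"],m["fy"]*c[1]/c[2]+m["cy"]])
def fit(pts,obj): # pts Nx3 world, obj Nx2 -> x,y,yaw
    def T(p): c,s=np.cos(p[2]),np.sin(p[2]); return obj@np.array([[c,s],[-s,c]])+p[:2]
    r=least_squares(lambda p:(T(p)-pts[:,:2]).ravel(),[pts[:,0].mean(),pts[:,1].mean(),0])
    return r.x,(T(r.x)-pts[:,:2])*1000
E
python3 - <<'E'
from h import *
def go(n,ox,oy,f,jig,proc):
    P=np.array([ray(n,ox+(a+.5)/f-.5,oy+(b+.5)/f-.5,z) for a,b,z,_,_ in jig])
    o=np.array([[x,y] for *_,x,y in jig])/1000
    J,res=fit(P,o);print(n,"jig",J,"\n",res.round(1))
    Q=np.array([ray(n,ox+(a+.5)/f-.5,oy+(b+.5)/f-.5,.0145) for a,b in proc])
    c=Q.mean(0); e=Q[1]-Q[0]; print("proc",c,"sides",[np.linalg.norm(Q[i]-Q[i-1]).round(4) for i in range(4)])
    angs=[np.degrees(np.arctan2(*(Q[i]-Q[i-1])[1::-1])) for i in range(4)];print(np.array(angs).round(1))
    s,k=np.sin(J[2]),np.cos(J[2]);d=c[:2]-J[:2];print("in jig",[k*d[0]+s*d[1],-s*d[0]+k*d[1]],"jig deg",np.degrees(J[2]))
z1,z2=.012,.017
go("top",228,160,6.5,[(682,145,z2,53,-120),(682,192,z2,35,-120),(93,104,z2,53,120),(90,151,z2,35,120),(693,98,z1,75,-125),(668,462,z1,-75,-125),(58,415,z1,-75,125)],[(514,326),(623,313),(636,422),(528,432)])
go("side",270,170,7,[(506,398,z2,53,-120),(445,405,z2,35,-120),(403,66,z2,53,120),(358,68,z2,35,120),(572,432,z1,75,-125),(113,440,z1,-75,-125),(72,88,z1,-75,125)],[(250,316),(290,380),(160,406),(122,340)])
s=read_state();print(s["tool_rot"])
E
```

```text
top jig [ 0.5469275   0.02390663 -0.09733577] 
 [[-0.6  0.3]
 [ 0.7  1.5]
 [-0.3 -0.5]
 [ 1.1  0. ]
 [ 0.7 -1.7]
 [-0.6 -1.2]
 [-1.   1.5]]
proc [ 0.49719049 -0.05557737  0.0145    ] sides [np.float64(0.0432), np.float64(0.0443), np.float64(0.0443), np.float64(0.0436)]
[   6.4  -84.6 -174.6   93.9]
in jig [np.float64(-0.04177715646074025), np.float64(-0.08394131344678354)] jig deg -5.576929052973078
side jig [ 0.54902712  0.02261886 -0.10657768] 
 [[-1.8 -2.4]
 [ 0.7 -0.3]
 [ 0.9 -1.4]
 [ 0.4 -1.2]
 [ 1.7  6.8]
 [-2.  -2.5]
 [ 0.1  1. ]]
proc [ 0.50041375 -0.05343827  0.0145    ] sides [np.float64(0.0454), np.float64(0.0428), np.float64(0.045), np.float64(0.0431)]
[   8.4  -83.4 -171.1   97.1]
in jig [np.float64(-0.0402468744408024), np.float64(-0.08079687997232937)] jig deg -6.1064513197253705
[-1.02522458e-04  2.12235169e-01  9.77218412e-01 -6.30375680e-04]
```

```bash
cat >> h.py <<'E'
from scipy.spatial.transform import Rotation
J=np.array([0.5475,0.0235]);JY=np.radians(-5.7)
def j2w(x,y): c,s=np.cos(JY),np.sin(JY); return J+np.array([c*x-s*y,s*x+c*y])/1000
def w2j(p): c,s=np.cos(JY),np.sin(JY); d=(np.array(p[:2])-J)*1000; return np.array([c*d[0]+s*d[1],-s*d[0]+c*d[1]])
def st():
    s=read_state();q=s["tool_rot"];R=Rotation.from_quat([q[1],q[2],q[3],q[0]]).as_matrix()
    y=np.degrees(np.arctan2(R[1,1],R[0,1]))
    tip=s["tool_pos"]+.07*R[:,2]
    print("t %.2f"%s["t"],"tip",tip.round(4),"jig",w2j(tip).round(1),"yawY %.1f"%y,"F",s["ft_force"].round(1),"w %.4f"%s["gripper_width"],"tilt",R[:2,2].round(3))
    return s,R,tip,y
def delta(xy,tipz,yawY):
    s,R,tip,y=st()
    d=R.T@(np.array([xy[0],xy[1],tipz])-tip)*1000
    print("delta",d.round(1),"spin %.3f"%-np.radians((yawY-y+180)%360-180))
E
python3 - <<'E'
from h import *
delta([.4985,-.0548],.16,96)
E
```

```text
t 0.10 tip [0.2591 0.5684 0.2215] jig [-341.1  513.5] yawY 65.5 F [ 0.1  0.1 -0.5] w 0.0870 tilt [-0.    -0.001]
delta [-476.3 -467.7   62.2] spin -0.532
```

step_arm --deltas "-28 -27.5 3 -0.05 0.7; -56 -55 6 -0.1 0.7; -84 -82.5 9 -0.16 0.7; -112 -110 12 -0.21 0.7; -140 -137.5 16 -0.26 0.7; -168 -165 20 -0.32 0.7; -196 -192.5 24 -0.37 0.7; -224 -220 28 -0.42 0.7; -252 -247.5 32 -0.47 0.7; -280 -275 37 -0.53 0.7" --newtons 5

```text
t: 0.93
tool_pos: [0.4, 0.2001, 0.2548]
tool_rot: [-0.0, -0.052, 0.999, -0.0]
ft_force: [1.2, 0.5, 0.9]
gripper_width: 0.0613
```

```bash
python3 -c "
from h import *
delta([.4985,-.0548],.08,96)"
```

```text
t 0.93 tip [0.4    0.2    0.1848] jig [-164.3  161. ] yawY 96.0 F [1.2 0.5 0.9] w 0.0613 tilt [-0.    -0.001]
delta [ -71.4 -263.6  104.9] spin -0.000
```

step_arm --deltas "-8 -30 8 0 0.7; -16 -60 18 0 0.7; -24 -90 28 0 0.7; -32 -120 40 0 0.7; -40 -150 52 0 0.7; -48 -180 64 0 0.7; -57 -210 76 0 0.7; -66 -240 90 0 0.7; -71.4 -263.6 105 0 0.7; -71.4 -263.6 105 0 0.7"

```text
t: 1.77
tool_pos: [0.4978, -0.0598, 0.1474]
tool_rot: [-0.002, -0.049, 0.999, -0.002]
ft_force: [-0.2, -0.0, -0.2]
gripper_width: 0.061
```

```bash
python3 -c "
from h import *
import cv2
delta([.4985,-.0548],.025,96)
p,d=get_image('side');cv2.imwrite('pics/s1.png',cv2.resize(p[150:270,240:390,::-1],None,fx=5,fy=5,interpolation=cv2.INTER_CUBIC))"
```

```text
t 1.77 tip [ 0.4976 -0.06    0.0774] jig [-41.4 -88. ] yawY 95.7 F [-0.2 -0.  -0.2] w 0.0610 tilt [-0.003 -0.004]
delta [-1.6  5.3 52.4] spin -0.006
```

View pics/s1.png

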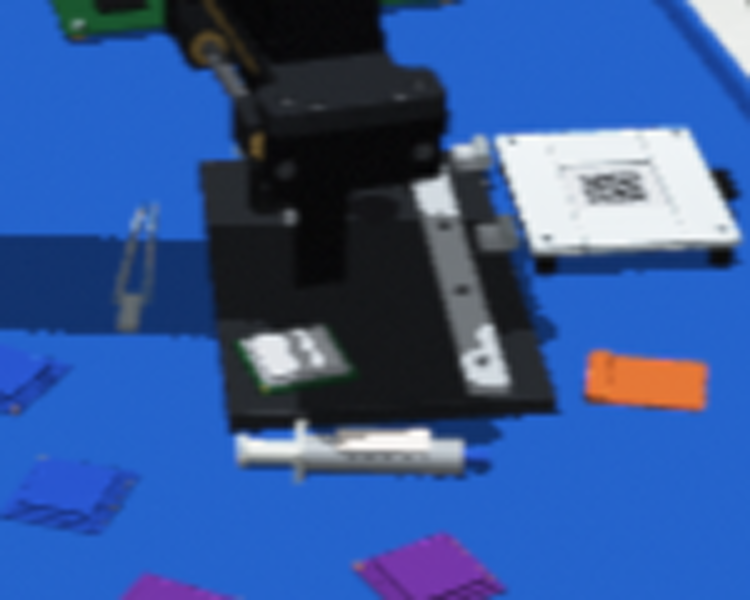

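The gripper is above the chip (about (295,358) in the crop) and the scene is undisturbed. I'll descend to 25 mm.

step_arm --deltas "-1.6 5.3 5 0 0.7; -1.6 5.3 12 0 0.7; -1.6 5.3 20 0 0.7; -1.6 5.3 28 0 0.7; -1.6 5.3 36 0 0.7; -1.6 5.3 44 0 0.7; -1.6 5.3 49 0 0.7; -1.6 5.3 52 0 0.7; -1.6 5.3 52 0 0.7; -1.6 5.3 52 0 0.7"

```text
t: 2.65
tool_pos: [0.4987, -0.0521, 0.0964]
tool_rot: [-0.002, -0.05, 0.999, -0.001]
ft_force: [0.1, 0.3, -0.2]
gripper_width: 0.0602
```

```bash
python3 -c "
from h import *
import cv2
delta([.4985,-.0548],.0133,96)
p,d=get_image('side');cv2.imwrite('pics/s2.png',cv2.resize(p[170:250,270:370,::-1],None,fx=7,fy=7,interpolation=cv2.INTER_CUBIC))
p,d=get_image('top');cv2.imwrite('pics/t2.png',cv2.resize(p[160:240,228:348,::-1],None,fx=6.5,fy=6.5,interpolation=cv2.INTER_CUBIC))"
```

```text
t 2.65 tip [ 0.4985 -0.0523  0.0264] jig [-41.3 -80.3] yawY 95.7 F [ 0.1  0.3 -0.2] w 0.0602 tilt [-0.003 -0.003]
delta [ 0.2 -2.5 13.1] spin -0.005
```

View pics/s2.png

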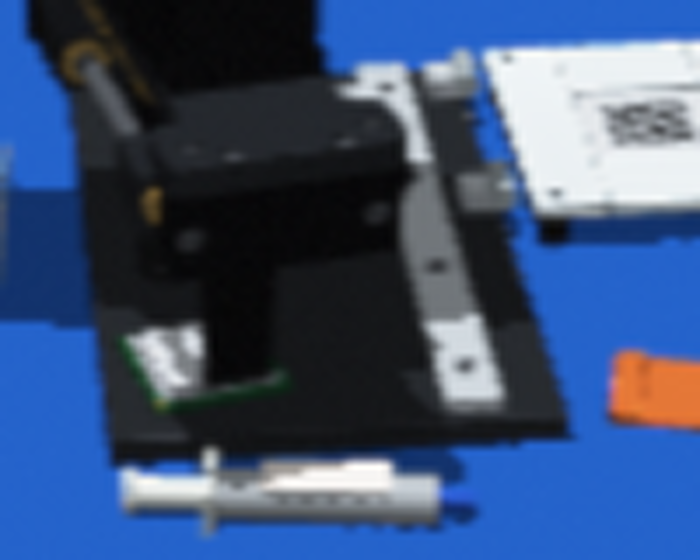

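View pics/t2.png

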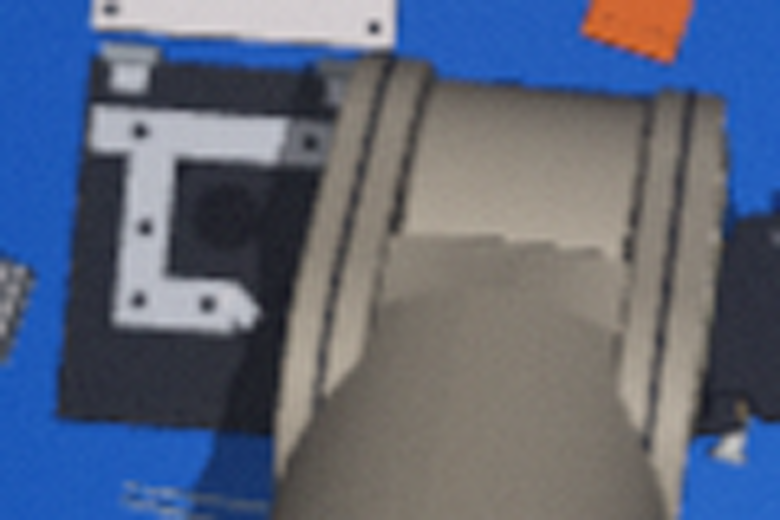

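```bash
python3 -c "
from h import *
s,R,tip,y=st()
f=7
for off in (30,45):
  for x in (-9.5,9.5):
    u=proj('side',tip-R[:,1]*off/1000+R[:,0]*x/1000); print(off,x,(u-[270,170]+.5)*f-.5)
"
```

```text
t 2.75 tip [ 0.4987 -0.0522  0.0267] jig [-41.  -80.2] yawY 95.7 F [-0.8  0.2 -0.6] w 0.0609 tilt [-0.003 -0.002]
30 -9.5 [253.91755373 368.53397015]
30 9.5 [197.38628861 377.71883738]
45 -9.5 [267.73749872 392.20721513]
45 9.5 [210.64167797 401.61628976]
```

step_arm --deltas "0 -2.4 2 0 0.7; 0 -2.4 4 0 0.7; 0 -2.4 6 0 0.7; 0 -2.4 8 0 0.7; 0 -2.4 10 0 0.7; 0 -2.4 11.5 0 0.7; 0 -2.4 12.5 0 0.7; 0 -2.4 13.2 0 0.7; 0 -2.4 13.2 0 0.7; 0 -2.4 13.2 0 0.7"

```text
t: 3.58
tool_pos: [0.4991, -0.0545, 0.0835]
tool_rot: [-0.001, -0.05, 0.999, -0.001]
ft_force: [-0.4, 0.1, 0.7]
gripper_width: 0.0607
```

```bash
python3 -c "
from h import *
import cv2
delta([.4985,-.0548],.0133,96)
p,d=get_image('side');cv2.imwrite('pics/s3.png',cv2.resize(p[190:250,280:355,::-1],None,fx=10,fy=10,interpolation=cv2.INTER_CUBIC))"
```

```text
t 3.58 tip [ 0.4989 -0.0546  0.0135] jig [-40.6 -82.6] yawY 95.7 F [-0.4  0.1  0.7] w 0.0607 tilt [-0.003 -0.002]
delta [ 0.4 -0.1  0.2] spin -0.005
```

View pics/s3.png

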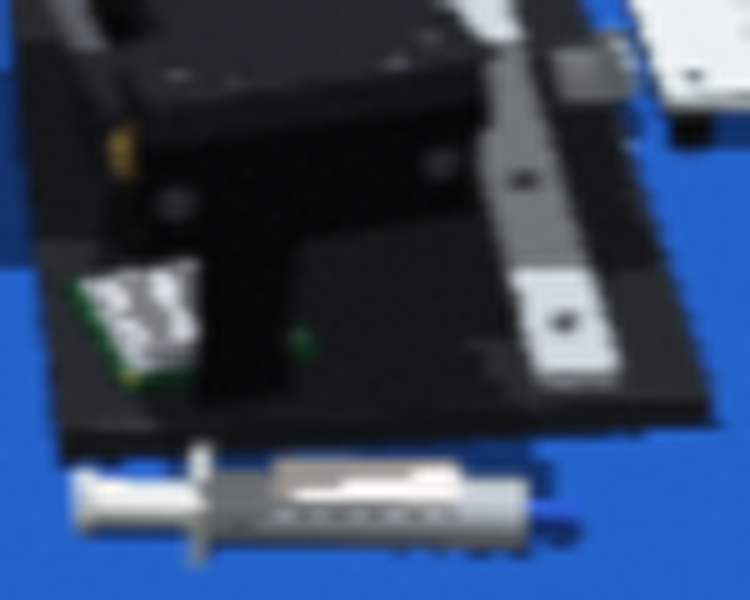

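The fingers straddle the chip at plate level, with its corners visible on both sides of the near finger at (130,378) and (305,345). I'll close gently.

step_arm --deltas "0 0 0 0 0.6; 0 0 0 0 0.57; 0 0 0 0 0.54; 0 0 0 0 0.51; 0 0 0 0 0.48; 0 0 0 0 0.45; 0 0 0 0 0.45; 0 0 0 0 0.45; 0 0 0 0 0.45; 0 0 0 0 0.45" --newtons 5

```text
t: 4.47
tool_pos: [0.4992, -0.0545, 0.0836]
tool_rot: [-0.001, -0.05, 0.999, -0.001]
ft_force: [-0.5, 0.2, 0.1]
gripper_width: 0.046
```

```bash
python3 -c "
from h import *
import cv2
delta([.4985,-.0548],.0133,84.3)
p,d=get_image('side');cv2.imwrite('pics/s4.png',cv2.resize(p[190:250,280:355,::-1],None,fx=10,fy=10,interpolation=cv2.INTER_CUBIC))"
```

```text
t 4.47 tip [ 0.499  -0.0547  0.0136] jig [-40.5 -82.6] yawY 95.7 F [-0.5  0.2  0.1] w 0.0460 tilt [-0.003 -0.002]
delta [ 0.5 -0.1  0.3] spin 0.200
```

View pics/s4.png

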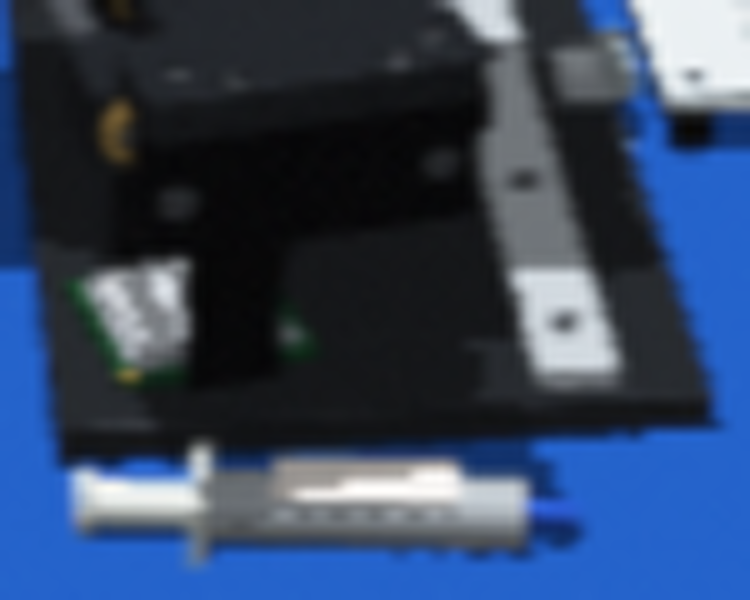

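```bash
python3 -c "
from h import *
delta(j2w(8,-75),.0135,84.3)"
```

```text
t 4.52 tip [ 0.499  -0.0546  0.0136] jig [-40.5 -82.6] yawY 95.7 F [0.  0.  1.1] w 0.0454 tilt [-0.003 -0.002]
delta [-49.1  -2.2  -0. ] spin 0.200
```

step_arm --deltas "-4 0 0 0.02 0.45; -10 -0.5 0 0.04 0.45; -16 -0.7 0 0.07 0.45; -22 -1 0 0.1 0.45; -28 -1.2 0 0.13 0.45; -34 -1.5 0 0.16 0.45; -40 -1.8 0 0.19 0.45; -46 -2 0 0.2 0.45; -49 -2.2 0 0.2 0.45; -49 -2.2 0 0.2 0.45"

```text
t: 5.35
tool_pos: [0.5492, -0.0516, 0.0836]
tool_rot: [-0.001, 0.05, 0.999, -0.001]
ft_force: [0.7, 0.2, 2.3]
gripper_width: 0.0458
```

```bash
python3 -c "
from h import *
import cv2
delta(j2w(15,-75),.0135,84.3)
p,d=get_image('side');cv2.imwrite('pics/s5.png',cv2.resize(p[180:250,280:370,::-1],None,fx=8,fy=8,interpolation=cv2.INTER_CUBIC))"
```

```text
t 5.35 tip [ 0.549  -0.0518  0.0136] jig [  9.  -74.8] yawY 84.3 F [0.7 0.2 2.3] w 0.0458 tilt [-0.002 -0.003]
delta [-6.  -0.2  0.1] spin 0.000
```

View pics/s5.png

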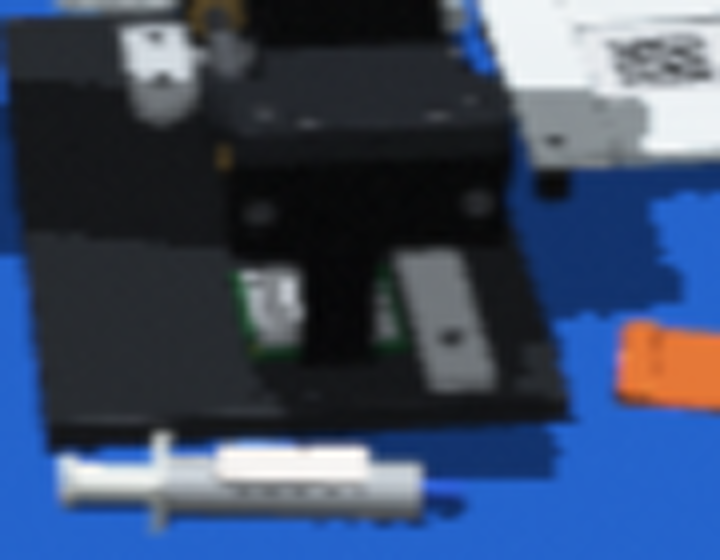

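The chip is square to the rail and a few mm short of it, with its right corner at (405,347) and the rail edge at about (420,350). I'll ease it in.

step_arm --deltas "-1 0 0 0 0.45; -2 0 0 0 0.45; -3 0 0 0 0.45; -4 0 0 0 0.45; -5 0 0 0 0.45; -6 0 0 0 0.45; -6 0 0 0 0.45; -6 0 0 0 0.45; -6 0 0 0 0.45; -6 0 0 0 0.45"

```text
t: 6.23
tool_pos: [0.554, -0.0522, 0.0831]
tool_rot: [-0.002, 0.05, 0.999, -0.001]
ft_force: [-5.5, 1.2, 2.3]
gripper_width: 0.0453
```

```bash
python3 -c "
from h import *
import cv2
delta(j2w(15,-75),.0135,84.3)
p,d=get_image('side');cv2.imwrite('pics/s6.png',cv2.resize(p[180:250,280:370,::-1],None,fx=8,fy=8,interpolation=cv2.INTER_CUBIC))"
```

```text
t 6.23 tip [ 0.5537 -0.0523  0.0131] jig [ 13.7 -74.9] yawY 84.3 F [-5.5  1.2  2.3] w 0.0453 tilt [-0.004 -0.002]
delta [-1.3 -0.2 -0.4] spin 0.000
```

View pics/s6.png

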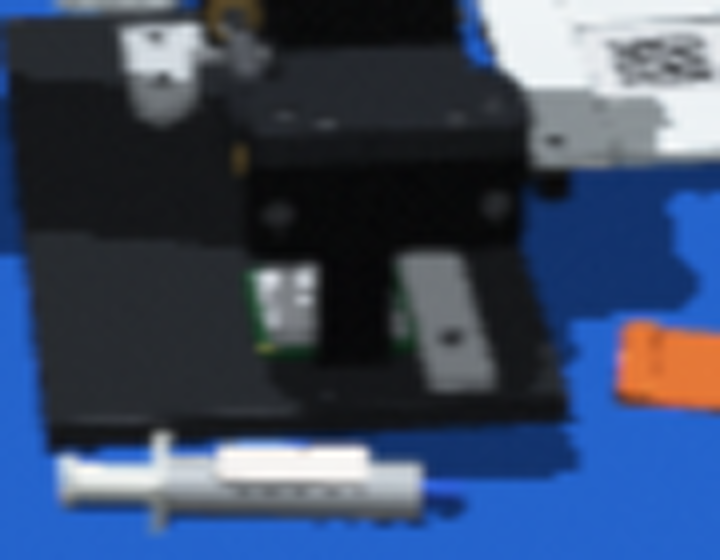

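Contact force is -5.5 N against the rail and the chip's edge is at the rail, so it is held flat there. Next I'll slide it along the rail with a slight bias toward it.

step_arm --deltas "-1 3 0 0 0.45; -1 9 0 0 0.45; -1 15 0 0 0.45; -1 21 0 0 0.45; -1 27 0 0 0.45; -1 33 0 0 0.45; -1 39 0 0 0.45; -1 45 0 0 0.45; -1 51 0 0 0.45; -1 55 0 0 0.45"

```text
t: 7.12
tool_pos: [0.5599, 0.0023, 0.0826]
tool_rot: [-0.002, 0.05, 0.999, -0.002]
ft_force: [-4.8, -1.0, 3.7]
gripper_width: 0.0458
```

```bash
python3 -c "
from h import *
import cv2
delta(j2w(14,38),.0135,84.3)
p,d=get_image('side');cv2.imwrite('pics/s7.png',cv2.resize(p[170:250,280:370,::-1],None,fx=7,fy=7,interpolation=cv2.INTER_CUBIC))"
```

```text
t 7.12 tip [0.5596 0.002  0.0126] jig [ 14.1 -20.1] yawY 84.3 F [-4.8 -1.   3.7] w 0.0458 tilt [-0.005 -0.003]
delta [ 0.1 58.1 -1.1] spin 0.000
```

View pics/s7.png

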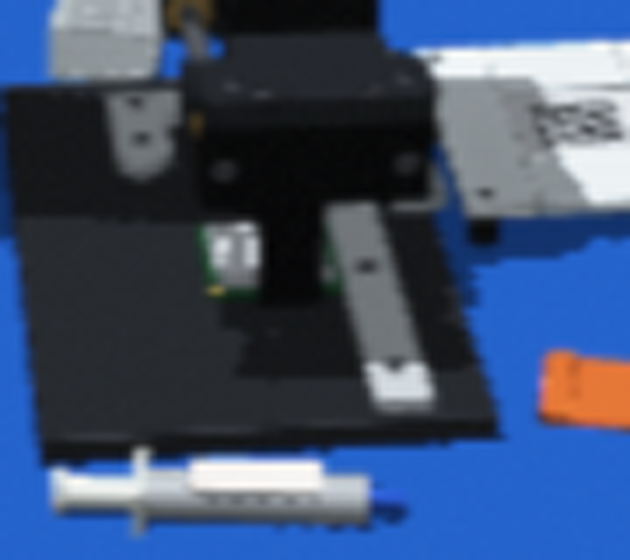

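The chip is still against the rail and square, with its corners at about (215,291) and (335,290). I'll keep sliding.

step_arm --deltas "-0.8 3 -0.5 0 0.45; -0.8 9 -0.5 0 0.45; -0.8 15 -0.5 0 0.45; -0.8 21 -0.5 0 0.45; -0.8 27 -0.5 0 0.45; -0.8 33 -0.5 0 0.45; -0.8 39 -0.5 0 0.45; -0.8 45 -0.5 0 0.45; -0.8 51 -0.5 0 0.45; -0.8 55 -0.5 0 0.45"

```text
t: 8.0
tool_pos: [0.5656, 0.0576, 0.0826]
tool_rot: [-0.003, 0.049, 0.999, -0.002]
ft_force: [-5.3, -2.4, 3.2]
gripper_width: 0.0455
```

```bash
python3 -c "
from h import *
import cv2
delta(j2w(14,38),.0135,84.3)
p,d=get_image('side');cv2.imwrite('pics/s8.png',cv2.resize(p[170:250,280:370,::-1],None,fx=7,fy=7,interpolation=cv2.INTER_CUBIC))"
```

```text
t 8.00 tip [0.5652 0.0574 0.0126] jig [14.2 35.5] yawY 84.3 F [-5.3 -2.4  3.2] w 0.0455 tilt [-0.006 -0.003]
delta [ 0.2  2.5 -0.9] spin 0.001
```

View pics/s8.png

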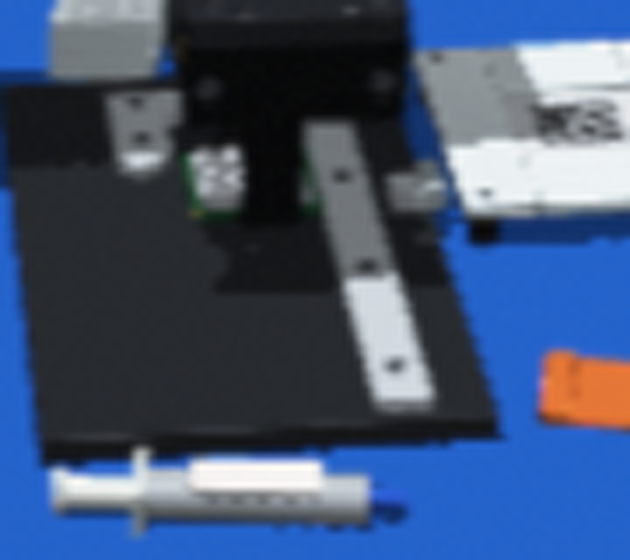

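I'll open a little and lift straight up.

step_arm --deltas "0.5 0 -0.5 0 0.55; 0.5 0 -0.5 0 0.64; 0.5 0 -0.5 0 0.64; 0.5 0 -0.5 0 0.64; 0.5 0 -2 0 0.64; 0.5 0 -6 0 0.64; 0.5 0 -12 0 0.64; 0.5 0 -20 0 0.64; 0.5 0 -28 0 0.64; 0.5 0 -35 0 0.64"

```text
t: 8.88
tool_pos: [0.5658, 0.0586, 0.119]
tool_rot: [-0.003, 0.049, 0.999, -0.001]
ft_force: [0.0, -0.0, -0.1]
gripper_width: 0.0555
```

```bash
python3 -c "
from h import *
import cv2
delta(j2w(14,-12),.045,84.3)
p,d=get_image('side');cv2.imwrite('pics/s9.png',cv2.resize(p[170:250,280:370,::-1],None,fx=7,fy=7,interpolation=cv2.INTER_CUBIC))"
```

```text
t 8.88 tip [0.5654 0.0584 0.049 ] jig [14.4 36.5] yawY 84.4 F [ 0.  -0.  -0.1] w 0.0555 tilt [-0.005 -0.003]
delta [  0.4 -48.5   4.1] spin 0.001
```

View pics/s9.png

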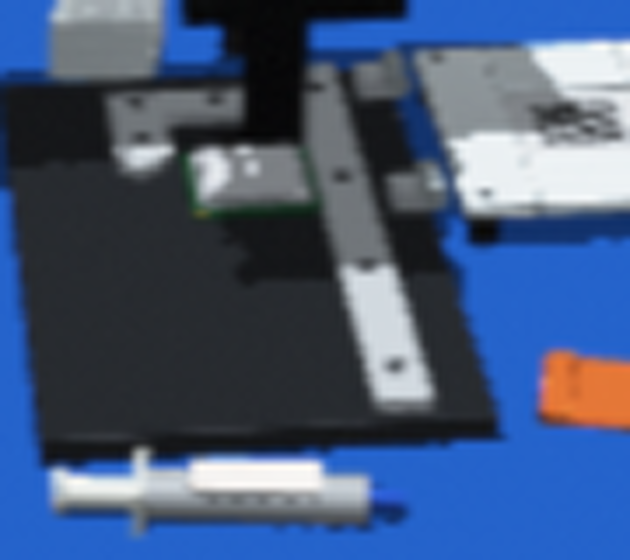

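The chip lies flat against the rail at the nest mouth, with corners at (200,212) and (313,207). Next: back off, close the fingers and lower them behind it.

step_arm --deltas "0.5 -6 0 0 0.3; 1 -16 0 0 0; 1 -28 0 0 0; 1 -40 0 0 0; 1 -52 5 0 0; 1 -52 12 0 0; 1 -52 20 0 0; 1 -52 28 0 0; 1 -52 33 0 0; 1 -52 34.5 0 0" --newtons 10

```text
t: 9.77
tool_pos: [0.5596, 0.0076, 0.0842]
tool_rot: [-0.003, 0.048, 0.999, -0.001]
ft_force: [0.6, 0.1, -0.4]
gripper_width: 0.002
```

```bash
python3 -c "
from h import *
import cv2
delta(j2w(13,-2),.0138,84.3)
p,d=get_image('side');cv2.imwrite('pics/s10.png',cv2.resize(p[170:250,280:370,::-1],None,fx=7,fy=7,interpolation=cv2.INTER_CUBIC))"
```

```text
t 9.77 tip [0.5592 0.0075 0.0142] jig [ 13.2 -14.8] yawY 84.4 F [ 0.6  0.1 -0.4] w 0.0020 tilt [-0.006 -0.002]
delta [ 0.2 12.8  0.4] spin 0.002
```

View pics/s10.png

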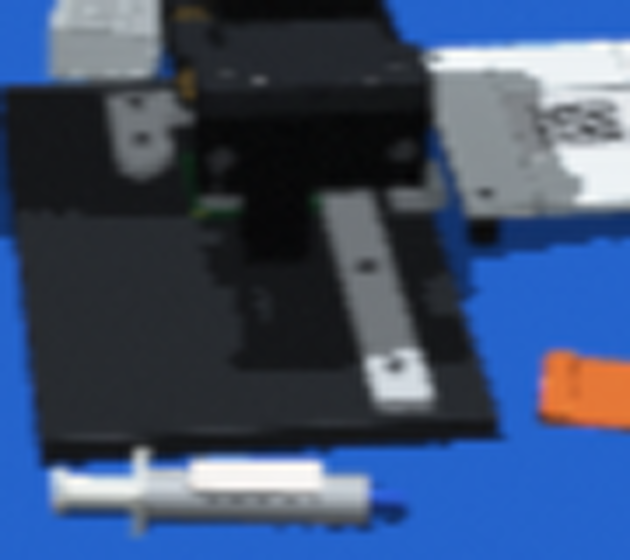

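The fingers are closed behind the chip. I'll push along the rail, slowing before the end.

step_arm --deltas "0 3 0.4 0 0; 0 7 0.4 0 0; 0 11 0.4 0 0; 0 15 0.4 0 0; 0 19 0.4 0 0; 0 23 0.4 0 0; 0 27 0.4 0 0; 0 31 0.4 0 0; 0 34 0.4 0 0; 0 36 0.4 0 0"

```text
t: 10.65
tool_pos: [0.5634, 0.0438, 0.0842]
tool_rot: [-0.002, 0.048, 0.999, -0.001]
ft_force: [0.5, -0.8, 2.1]
gripper_width: 0.0007
```

```bash
python3 -c "
from h import *
import cv2
delta(j2w(13,28),.0138,84.3)
p,d=get_image('side');cv2.imwrite('pics/s11.png',cv2.resize(p[165:235,280:370,::-1],None,fx=8,fy=8,interpolation=cv2.INTER_CUBIC))"
```

```text
t 10.65 tip [0.563  0.0436 0.0142] jig [13.4 21.6] yawY 84.5 F [ 0.5 -0.8  2.1] w 0.0007 tilt [-0.005 -0.002]
delta [0.4 6.4 0.4] spin 0.003
```

View pics/s11.png

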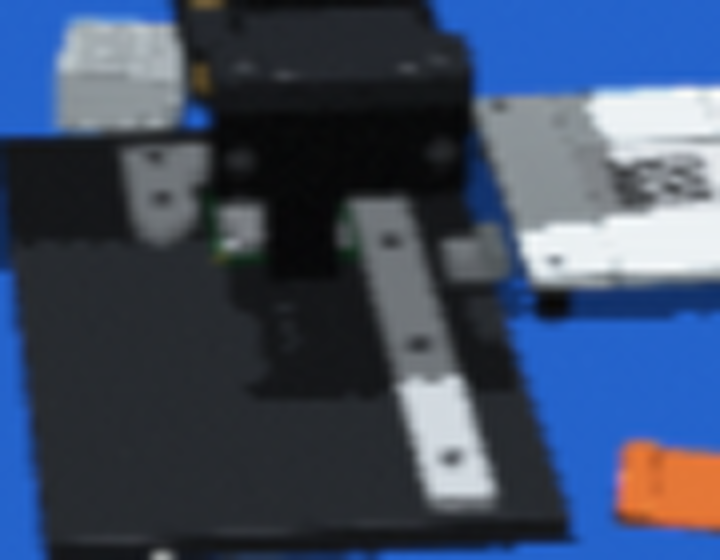

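```bash
python3 -c "
from h import *
for u,v in ((280+200/7,170+212/7),(280+313/7,170+207/7),(280+222/8,165+256/8),(280+355/8,165+252/8)): print(w2j(ray('side',u-.45,v-.45,.0135)))
delta(j2w(13,35),.0138,84.3)"
```

```text
[-7.61912453 17.81813036]
[33.04210156 17.42938602]
[-7.94494945 34.87745538]
[34.27350507 33.31399945]
t 10.70 tip [0.5631 0.0439 0.0142] jig [13.5 21.8] yawY 84.5 F [ 0.4 -0.1  2.7] w 0.0003 tilt [-0.005 -0.002]
delta [ 0.4 13.2  0.4] spin 0.003
```

step_arm --deltas "0 1 0.2 0 0; 0 2 0.2 0 0; 0 3 0.2 0 0; 0 4 0.2 0 0; 0 4.5 0.2 0 0; 0 5 0.2 0 0; 0 5.5 0.2 0 0; 0 6 0.2 0 0; 0 6.5 0.2 0 0; 0 7 0.2 0 0"

```text
t: 11.53
tool_pos: [0.5642, 0.051, 0.0841]
tool_rot: [-0.002, 0.048, 0.999, -0.001]
ft_force: [0.2, -1.9, 4.8]
gripper_width: 0.0007
```

```bash
python3 -c "
from h import *
import cv2
st()
p,d=get_image('side');cv2.imwrite('pics/s12.png',cv2.resize(p[165:225,290:350,::-1],None,fx=10,fy=10,interpolation=cv2.INTER_CUBIC))"
```

```text
t 11.53 tip [0.5638 0.0508 0.0141] jig [13.5 28.8] yawY 84.5 F [ 0.2 -1.9  4.8] w 0.0007 tilt [-0.005 -0.002]
```

View pics/s12.png

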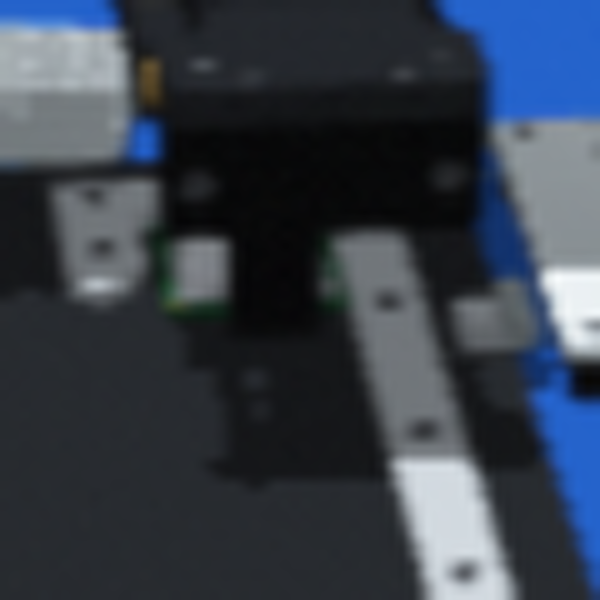

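```bash
python3 -c "
from h import *
for u,v in ((290+168/10,165+308/10),(290+345/10,165+303/10)): print(w2j(ray('side',u-.45,v-.45,.0135)))
for p in ((-11,39),(35,39)): print((proj('side',np.r_[j2w(*p),.0135])-[290,165]+.5)*10-.5)
"
```

```text
[-9.70807261 41.37234008]
[35.41583695 39.55242602]
[163.86000511 312.73548699]
[343.66539209 304.11705205]
```

The chip's near edge looks home (jig y about 39-41). I'll confirm by pushing until the force rises.

step_arm --deltas "0 0.5 0 0 0; 0 1 0 0 0; 0 1.5 0 0 0; 0 2 0 0 0; 0 2.5 0 0 0; 0 3 0 0 0; 0 3 0 0 0; 0 3 0 0 0; 0 3 0 0 0; 0 3 0 0 0"

```text
t: 12.42
tool_pos: [0.5645, 0.054, 0.0841]
tool_rot: [-0.002, 0.048, 0.999, -0.001]
ft_force: [-0.5, -1.6, 5.3]
gripper_width: 0.0004
```

```bash
python3 -c "
from h import *
st()"
```

```text
t 12.42 tip [0.5641 0.0538 0.0141] jig [13.5 31.8] yawY 84.5 F [-0.5 -1.6  5.3] w 0.0004 tilt [-0.005 -0.002]
```

```bash
python3 -c "
from h import *
import cv2
p,d=get_image('side');cv2.imwrite('pics/s13.png',cv2.resize(p[165:225,290:350,::-1],None,fx=10,fy=10,interpolation=cv2.INTER_CUBIC))
p,d=get_image('top');cv2.imwrite('pics/t13.png',cv2.resize(p[160:240,228:348,::-1],None,fx=6.5,fy=6.5,interpolation=cv2.INTER_CUBIC))"
```

```text
(no output)
```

View pics/s13.png

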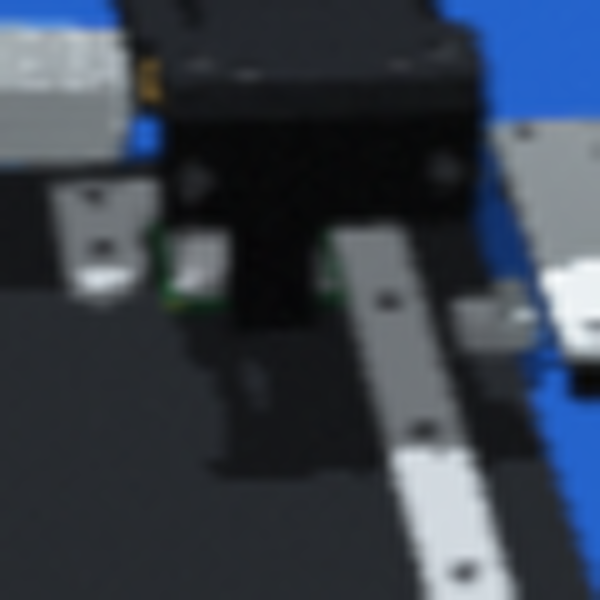

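View pics/t13.png

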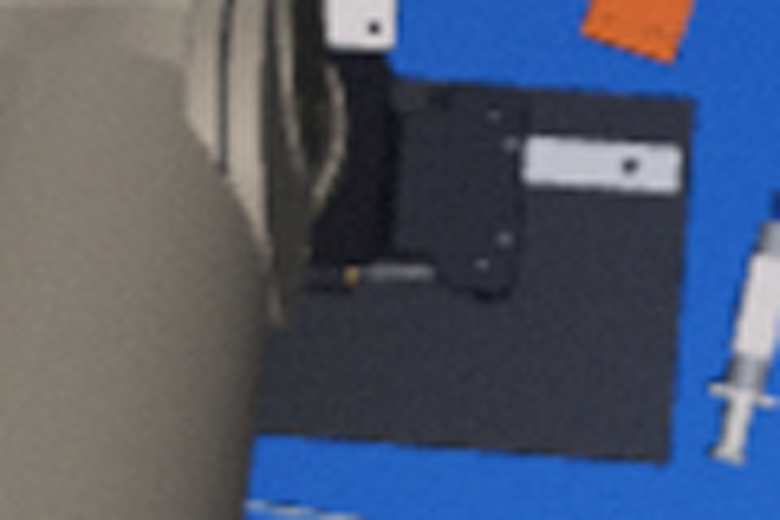

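The edge moved slightly (row 308 to 302), so the chip is still sliding. I'll keep pushing gently.

step_arm --deltas "0 0.5 0 0 0; 0 1 0 0 0; 0 1.5 0 0 0; 0 2 0 0 0; 0 2.5 0 0 0; 0 3 0 0 0; 0 3 0 0 0; 0 3 0 0 0; 0 3 0 0 0; 0 3 0 0 0"

```text
t: 13.35
tool_pos: [0.5646, 0.0547, 0.0841]
tool_rot: [-0.002, 0.049, 0.999, -0.002]
ft_force: [-1.8, -9.4, 8.7]
gripper_width: 0.0007
```

```bash
python3 -c "
from h import *
import cv2
st()
p,d=get_image('side');cv2.imwrite('pics/s14.png',cv2.resize(p[165:225,290:350,::-1],None,fx=10,fy=10,interpolation=cv2.INTER_CUBIC))"
```

```text
t 13.35 tip [0.5642 0.0544 0.0141] jig [13.6 32.4] yawY 84.4 F [-1.8 -9.4  8.7] w 0.0007 tilt [-0.005 -0.005]
```

View pics/s14.png

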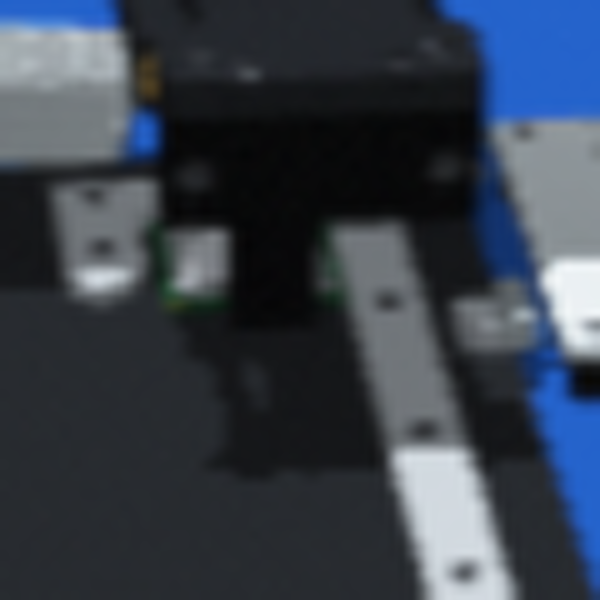

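Force rose to 9.4 N with the tool stalled, so the chip is against the stop. I'll release upwards and back, then inspect.

step_arm --deltas "0 0 0 0 0; 0 0 -0.4 0 0; 0 -0.3 -0.8 0 0; 0 -0.8 -1.2 0 0; 0 -2 -2 0 0; 0 -5 -4 0 0; 0 -10 -10 0 0; 0 -16 -20 0 0; 0 -25 -35 0 0; 0 -35 -55 0 0"

```text
t: 14.23
tool_pos: [0.5608, 0.0194, 0.1398]
tool_rot: [-0.003, 0.049, 0.999, -0.003]
ft_force: [-0.1, 0.4, 0.5]
gripper_width: 0.0004
```

step_arm --deltas "20 -20 -15 0 0; 40 -40 -30 0 0; 60 -60 -45 0 0; 80 -80 -60 0 0; 90 -110 -70 0 0; 90 -140 -80 0 0; 90 -170 -80 0 0; 90 -200 -80 0 0; 90 -220 -80 0 0; 90 -220 -80 0 0"

```text
t: 15.07
tool_pos: [0.4488, -0.1954, 0.2228]
tool_rot: [-0.002, 0.052, 0.999, -0.003]
ft_force: [0.4, -0.5, -0.3]
gripper_width: 0.0007
```

```bash
python3 -c "
from h import *
import cv2
st()
p,d=get_image('side');cv2.imwrite('pics/s15.png',cv2.resize(p[165:225,290:350,::-1],None,fx=10,fy=10,interpolation=cv2.INTER_CUBIC))
p,d=get_image('top');cv2.imwrite('pics/t15f.png',p[:,:,::-1]);cv2.imwrite('pics/t15.png',cv2.resize(p[165:225,235:295,::-1],None,fx=10,fy=10,interpolation=cv2.INTER_CUBIC))"
```

```text
t 15.07 tip [ 0.4484 -0.1958  0.1528] jig [ -76.8 -228. ] yawY 84.0 F [ 0.4 -0.5 -0.3] w 0.0007 tilt [-0.005 -0.006]
```

View pics/s15.png

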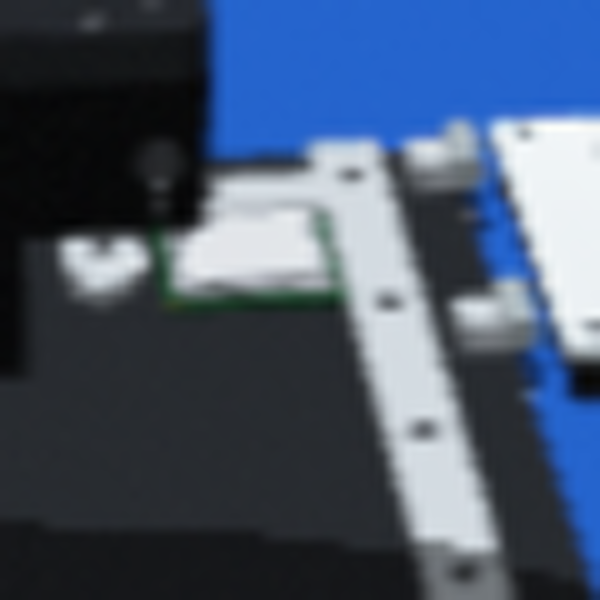

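View pics/t15.png

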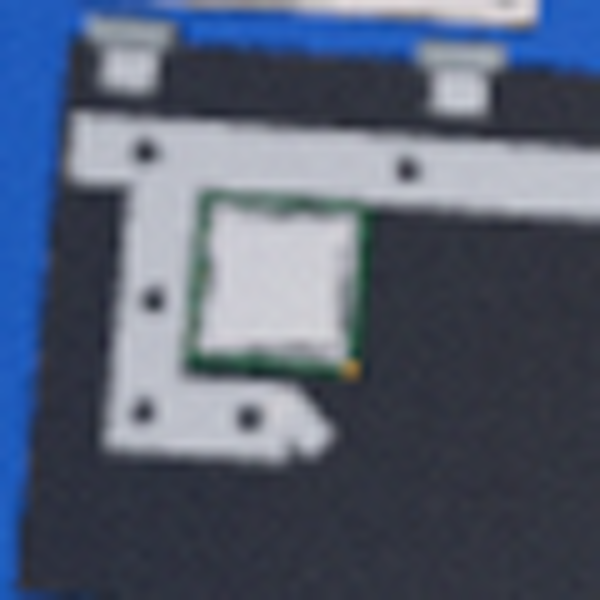

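View pics/t15f.png

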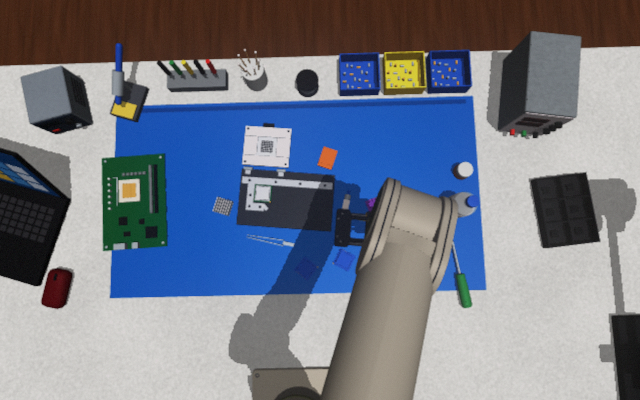

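```bash
python3 -c "
from h import *
f=lambda a,b,z: w2j(ray('top',235+(a+.5)/10-.5,165+(b+.5)/10-.5,z)).round(1)
print('chip',[f(a,b,.0145) for a,b in ((203,191),(368,206),(357,376),(187,366))])
print('rail',f(590,217,.017),f(400,203,.017),f(215,189,.017),'stop',f(196,200,.017),f(183,360,.017))
g=lambda a,b,z: w2j(ray('side',290+(a+.5)/10-.5,165+(b+.5)/10-.5,z)).round(1)
print('side chip',[g(a,b,.0135) for a,b in ((168,304),(342,296))])
print('pred corners top',[((proj('top',np.r_[j2w(*p),.0145])-[235,165]+.5)*10-.5).round() for p in ((35,85),(35,39),(-11,39),(-11,85))])
"
python3 - <<'E'
import cv2
p=cv2.imread('pics/t15f.png')[178:206,248:276]
cv2.imwrite('pics/t16.png',cv2.resize(p,None,fx=20,fy=20,interpolation=cv2.INTER_NEAREST))
E
```

```text
chip [array([33.8, 85. ]), array([33. , 40.9]), array([-12.3,  39.8]), array([-13. ,  84.8])]
rail [ 34.1 -18.2] [34.1 32.2] [34.2 81.4] stop [30.9 86.2] [-11.7  85.5]
side chip [array([-9.5, 43.5]), array([35.1, 43.3])]
pred corners top [array([204., 186.]), array([376., 199.]), array([360., 371.]), array([187., 358.])]
```

View pics/t16.png

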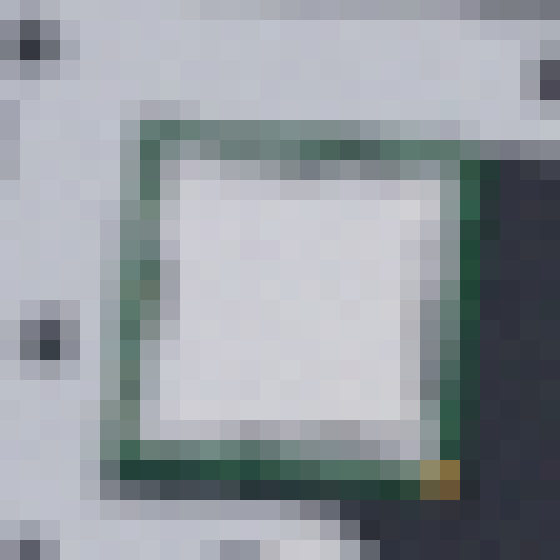

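The board's top and left edges meet the rail and stop with no dark gap, and it is square to within about 1 degree. The loose items look unmoved. Handing in.

```bash
python3 -c "
from cell import *
print(job_done(), read_state()['t'])"
```

```text
the job is handed in; nothing more can be done
the job is handed in; nothing more can be done
```

The processor is in the nest, against both the rail and the end stop, and I handed the job in after about 15 s of robot time; no verdict was reported.

**What I did:** I held the processor lightly (5 N) between the fingertips by its board edges and kept it on the plate. I squared it to the jig and slid it against the rail, where the rail pushed back with about 5.5 N. I then slid it along the rail to the nest mouth, let go, and pushed it home from behind with closed fingers. The tool stalled at about 9.4 N at the stop.

**Last checks:**
- **Position:** in the top view, the board meets the rail and stop with no dark gap. It measures about 0.7 mm from the rail and within 1 mm of the stop, which is within the calibration error.
- **Squareness:** it is square to about 1 degree.
- **Loose items:** the heat sink, tweezers, spreader, jar and screwdriver look unmoved. The arm partly hid the syringe and bottle, so I couldn't fully check them, but the tool never came near them.

**Disagreement:** the side camera put the processor's rear edge at y = 43 mm in the jig's axes. The top camera gave 40–41 mm, and it should be 39 mm when fully home. I relied on the force stall and the top view.

**Not confirmed:** during the last push there was an upward force of 5–9 N on the tool. The fingertips may have been resting on the board's edge, but I saw no sign of tipping.

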